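# Clamp the outlet blocks and take off a cap of unknown thread hand

### The job

Two gas outlet blocks are loaded in the fixture, each under a round screw cap: one has a right-hand thread and the other a left-hand (reverse) thread, and nothing on the outside shows which is which. First turn the clamp strap in the middle fully shut across both blocks; then find out which way the cap of the left block (as the robot sees it) unscrews, take that cap off, and finish while still holding it in the gripper, lifted a hand's breadth above where it sat. Leave the clamp shut, the right cap on its block, and the things lying about where they are.

Things in the scene. Friction and masses are not known exactly. Their poses are not given: they have to be found in the camera images.
- fixture: Fixed dark steel plate 100 x 290 x 8 mm; origin under its middle at table level, x away from the robot, y to the left along its length. In square nests at y = +90 mm (left) and -90 mm (right) stand two 70 x 70 x 30 mm steel blocks (tops at z = 38 mm), each with a capped upright outlet in its middle. The nests keep the blocks from turning; a hook (top z = 46 mm) overhangs each one's outer edge.
- clamp (a joint): Swivel of the clamp strap (flat steel bar 130 x 24 x 10 mm, top at z = 49 mm) about an upright pivot at the fixture's middle. 0 = fully shut against its stop, strap along the fixture's y, its ends over both blocks; grows as it opens anticlockwise seen from above (limit 1.4 rad), so clockwise shuts it. Starts at 0.9 to 1.3 rad; stays where it is left (friction 0.12 N m).
- clamp_grip (a point): Middle of the clamp's grip wing, on the pivot axis, 90 mm from each cap's axis: an upright steel plate 50 mm long, 12 mm thick, 34 mm high (z = 50 to 84 mm; this point at 67 mm). Site x runs along the wing's length, y along the strap (the wing is pinched along y); both turn with the strap.
- cap_left_center (a point): Middle of the left block's knurled round brass cap, 42 mm diameter, 34 mm high, 0.12 kg; top at z = 74 mm. Part-turn thread: the right way it turns 75 degrees to a stop and, from 55 on, lifts straight off (clear after 30 mm). The wrong way it stops within 8 degrees, then slips in the fingers; not unscrewed, it lifts only 2 mm. May be turned to and fro. Hand varies by start; yaw tells nothing.
- cap_right_center (a point): Middle of the cap on the right block: same size and look as the left one, of the opposite thread hand; to be left alone.
- tin_center (a point): Middle of a dark grey round tin, 74 mm diameter, 69 mm high, standing behind the fixture; to be left alone.
- bolt_center (a point): Middle of a lying bolt, 24 x 81 x 28 mm, in front of the fixture; to be left alone.
- nozzle_center (a point): Middle of a lying tapered nozzle, 68 mm long, 21 mm diameter, in front of the fixture; to be left alone.
Things that resemble listed ones, but are neither listed nor needed, are in the scene too. Leave any pink look-alike of the part that bears cap_right_center alone.

How it is judged:
On the way, in this order (a step that is already met when the one before it is completed fails the run):
1. the clamp is turned shut across both blocks (value of joint clamp below 0.1 rad), for 0.2 s.
2. the left cap is off its outlet, with the clamp still shut (z of cap_left_center in the frame of fixture above 0.095 m and value of joint clamp below 0.1 rad), for 0.1 s.
At the end, for the whole second after the job is handed in: The clamp is shut (joint below 0.1 rad), the left cap is held by the fingers (over 1 N) and still (below 0.05 m/s), its middle at least 115 mm above the table (58 mm above where it sat), touching nothing of the fixture; the right cap is still on its block (middle below 65 mm) (z of cap_left_center in the frame of fixture above 0.115 m and value of joint clamp below 0.1 rad and contact force between the fingers and cap_left above 1 N and contact force between cap_left and fixture below 0.1 N and linear speed of cap_left below 0.05 m/s and height (world z) of cap_right_center below 0.065 m); the arm keeps its last pose, push and grip.
It fails at once if the right cap is moved by more than 15 mm (distance of cap_right_center from where it was at the start of the episode above 0.015 m).
It fails at once if the tin, the bolt or the nozzle is moved by more than 40 mm (distance of any of tin_center, bolt_center, nozzle_center from where it was at the start of the episode above 0.04 m).
It also fails if it takes over 64 s, if anything falls off the work surface, if the arm or the gripper's body presses on something with over 40 N, if the wrist force passes 120 N, or if a joint passes its speed limit or range.

### The arm

A 7-joint arm with a two-finger parallel gripper is mounted at the origin on a cart in front of the work surface, level with it; the furniture and walls round the work are solid. World frame = base frame: x ahead of the robot, y to its left, z up, the work surface at z = 0. Lengths are in m, angles in rad, forces in N, time in s.
With the tool pointing down it reaches from about 0.4 to 0.875 m from the base axis. Payload 19.3 kg.
Tool frame: the origin (TCP) lies at the very end of the fingers, on their centre line; the grasp point (between the pads) lies 19 mm behind it (arm.pinch_z is the distance from the TCP to the grasp point, in m); y points along the fingers, z is the direction in which the jaws open and shut, and the axes are right-handed (so a half turn about y gives the same grasp; the last joint's range is limited). The gripper opens to 85 mm and grips with 20 to 120 N. Pads are 22 mm wide; open, the fingers measure 114 mm over their backs; the gripper's body (76 mm by 85 mm) begins 54 mm behind the grasp point. The pads swing forward as they close: fully open they stand 13 mm farther back than shut.
Start: joints at [1.153, 0.521, -0.036, 1.599, 0.021, 1.021, -0.113], TCP at [0.213, -0.588, 0.231] pointing down, gripper open.
Joint ranges: [-2.91, 2.91], [-0.3, 2.13], [-1.5, 1.42], [0.17, 2.43], [-1.26, 4.41], [0.16, 1.93], [-2.52, 2.52]. Speed limits (rad/s): [1.89, 1.89, 2.39, 2.39, 3.01, 3.01, 3.01].

### API

Orientations are given as a unit quaternion [x, y, z, w].
In Python, from rig import arm gives the robot as it stands.
- The arm moves only by the tool play_rows, never from a script. Its argument "plan" is a list of rows, each a list of 5 numbers: the finger opening in cm, from 0 to 8.54, then the shift along the tool's x, y, z in cm, then the turn about the tool's y in degrees. A call has 1 to 10 rows; each row is the pose to reach, as a shift and turn from the pose commanded when the call began, along the tool's axes at that moment; what a row does not reach only later rows make up. A row lasts 1/8 s, in which the tool goes at most 62.5 mm and 10.7 degrees, less where a joint would pass 70% of its speed; a pose out of reach is approached as far as the arm can. A call with a gripper value outside its range is refused whole. The fingers move at their own pace and stop on an object; "squeeze" is the grip in N (left out, the last holds). Time passes only in rows, so rows that repeat a pose let the fingers close. It gives the time, the measured TCP pose, the force and the opening at its end, in the units of the state.
- arm.get_state(): the state, without advancing time (a new reading comes with each control period).
- arm.grab_frame(name): name is "side" or "top"; returns a dict with "pixels" (400x640x3 uint8, red, green, blue), "fx", "fy", "cx", "cy" (pixels), "eye" and "orientation" of the camera in the world. Camera axes: x right, y down, z forward; pixel columns grow to the right and rows downward; lengths in m; the calibration is good to about 2 mm. A picture is of the moment at which its call begins. There is no depth.
- arm.hand_in(): hands the job in, once; it reports no verdict.
Trained networks look in the newest picture that a camera, given by its name, has taken for a name from the list of things; names that differ only in an ending like _2 or _b are one class to them, and where a whole thing is asked for, a point or a joint stands for the part that bears it (a point fixed in the world has none). Each returns a list of dicts, best first, with "score" (0 to 1); they miss things now and then, are a little off and sometimes report something else, mostly with a low value. They report only what shows in the picture. A call takes as long as a camera call. They do not tell look-alikes from the thing itself.
- arm.search_frame(camera, target): "centre" ([x, y, z] in m, in world coordinates, good to about 4 mm: the middle of the surface that is visible of it).
- arm.masks_of(camera, target): "mask" (400x640 bool, what is visible of it).
- arm.landmark_of(camera, target): "centre" ([x, y, z] in m, in world coordinates, good to about 4 mm: a listed point, or the origin of a listed thing).
The state is a dict: "clock": time; "q": joint angles; "joint_velocities": joint speeds; "joint_efforts": joint torques, N m; "ee_pos": TCP position; "eef_rot": TCP orientation; "wrist_force": force on the tool from outside, world axes, zero at the start; "moment": the same for the moment, N m; "gripper_width": finger opening in m.
Only numpy, scipy, OpenCV 4.12 (cv2) and the standard library are available. Lean on these libraries where they do the work, as an engineer would, in place of code of your own. Each camera call takes 0.05 s, during which the arm holds its last target. There are 200 camera calls.

## Working session

There is one attempt and no reset: what is moved stays moved. The work goes in short steps, Python scripts to look and compute and a tool call to move; the robot and the scene stay as the last step left them, time stands still between calls to the robot, and variables do not carry over. Pictures are saved under pics/ and viewed, about 8 in all and at most 12, crops included, and the job is handed in when it is done.

Besides the shell and the picture viewer there is one more tool, called after "Call:" as a command line: name --pt "numbers of a row" for each row, then --argument value for the rest. play_rows: Moves the arm, as the interface text tells. Its arguments: {"type":"object","properties":{"plan":{"type":"array"},"squeeze":{"type":"number"}},"required":["plan"]}

```bash
mkdir -p pics; ls
python3 - <<'E'
from rig import arm
import cv2,numpy as np
s=arm.get_state(); print({k:np.round(v,4).tolist() for k,v in s.items()})
for c in("side","top"):
    f=arm.grab_frame(c); cv2.imwrite(f"pics/{c}0.png",f["pixels"][:,:,::-1]); print(c,f["fx"],f["cx"],f["cy"],f["eye"],f["orientation"])
    for t in("fixture","clamp_grip","cap_left_center","cap_right_center","tin_center","bolt_center","nozzle_center"):
        print(t,[(np.round(d["centre"],3).tolist(),round(d["score"],2)) for d in arm.landmark_of(c,t)[:4]])
E
```

```text
pics
{'clock': 0.0, 'q': [1.1528, 0.5221, -0.0363, 1.6, 0.0212, 1.0211, -0.1128], 'joint_velocities': [0.0009, 0.0022, -0.0011, -0.0017, -0.001, 0.0006, -0.0001], 'joint_efforts': [0.0005, -92.7114, 1.9804, -36.9927, 0.0181, 0.008, -0.0001], 'ee_pos': [0.2128, -0.5873, 0.2307], 'eef_rot': [-0.1224, 0.6968, -0.696, 0.1222], 'wrist_force': [0.2097, 0.6983, 0.1892], 'moment': [-0.0035, -0.0189, -0.0741], 'gripper_width': 0.0858}
side 450.6767397150963 320.48855317089516 190.83778386337366 [ 0.61246965 -0.86164214  0.43243848] [ 0.83723415  0.01993497 -0.02867452 -0.54572827]
fixture [([0.565, -0.025, -0.003], 0.91)]
clamp_grip [([0.565, -0.024, 0.066], 0.6)]
cap_left_center [([0.583, 0.062, 0.057], 0.57)]
cap_right_center [([0.543, -0.116, 0.055], 0.96), ([0.543, -0.23, 0.021], 0.71), ([0.388, -0.078, 0.016], 0.68), ([0.429, -0.203, 0.017], 0.68)]
tin_center [([0.669, -0.08, 0.035], 0.7)]
bolt_center [([0.489, 0.04, 0.01], 0.46)]
nozzle_center []
top 448.0304732040517 320.96034871441884 198.5040476925864 [ 0.43424956 -0.03279671  0.91330427] [-0.70079177  0.70949656 -0.0516436   0.05327735]
fixture [([0.564, -0.023, -0.002], 0.95)]
clamp_grip [([0.56, -0.031, 0.068], 0.98)]
cap_left_center [([0.585, 0.064, 0.057], 0.55), ([0.668, -0.078, 0.032], 0.4)]
cap_right_center [([0.432, -0.2, 0.018], 0.85), ([0.388, -0.077, 0.015], 0.84), ([0.544, -0.115, 0.061], 0.69)]
tin_center [([0.666, -0.08, 0.031], 0.93)]
bolt_center [([0.49, 0.04, 0.015], 0.52)]
nozzle_center [([0.459, -0.089, 0.011], 0.66)]
```

View pics/top0.png

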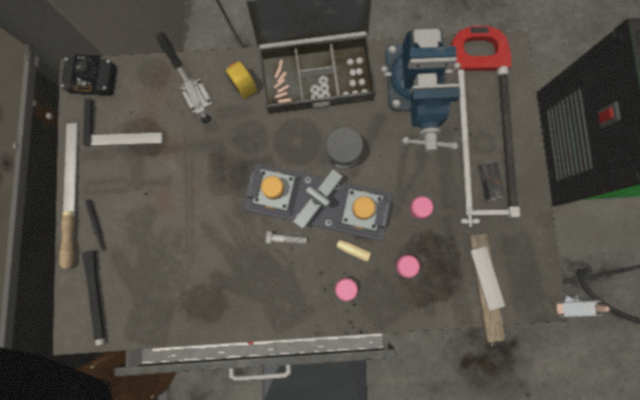

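View pics/side0.png

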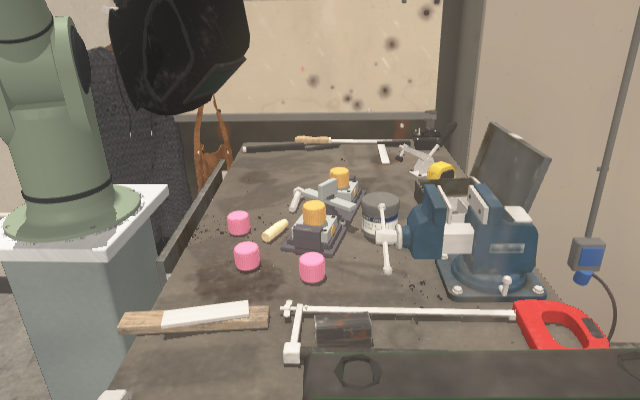

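The top view shows the orange caps on the fixture: left at (272,187), right at (364,208). The strap, with its wing, runs from (305,220) to (337,178). The pink discs at (422,207), (408,266) and (346,290) are look-alikes. The left cap has y > 0, sits on the fixture and is brass-coloured, so it is the one to take. Next I'll check the strap angle in an enlarged crop.

```bash
cat > h.py <<'E'
from rig import arm
import numpy as np
from scipy.spatial.transform import Rotation as R
PIV=np.array([.5637,-.026]); FY=-0.223
def ray(f,u,v,z):
    d=R.from_quat(f["orientation"]).apply([(u-f["cx"])/f["fx"],(v-f["cy"])/f["fy"],1]); e=np.array(f["eye"])
    return e+d*(z-e[2])/d[2]
def plan(p,yaw):
    """cm shift in tool axes + turn about tool y (deg) so that tool z lies at yaw from world y (mod 180)"""
    s=arm.get_state(); r=R.from_quat(s["eef_rot"]); M=r.as_matrix()
    z=M[:,2]; cur=np.arctan2(-z[0],z[1]); d=(yaw-cur+np.pi/2)%np.pi-np.pi/2
    print("tool y",M[:,1].round(3),"z",z.round(3),"yaw",round(cur,3),"q",np.round(s["q"],2))
    print("shift cm",(r.inv().apply(np.array(p)-s["ee_pos"])*100).round(2),"turn deg",round(np.degrees(d*np.sign(M[2,1])),1),"alt +-180")
E
python3 - <<'E'
from h import *; import cv2
f=arm.grab_frame("top")
m=arm.masks_of("top","clamp")
im=f["pixels"][:,:,::-1].copy()
if m:
    mk=m[0]["mask"]; print(m[0]["score"],mk.sum())
    P=np.array([ray(f,u,v,.05)[:2] for v,u in np.argwhere(mk)]); 
    (c,s,a)=cv2.minAreaRect((P*1000).astype(np.float32)); print(c,s,a,cv2.boxPoints((c,s,a)))
a,b=ray(f,305,220,.049),ray(f,337,178,.049); d=a-b; print("strap yaw",np.arctan2(-d[0],d[1]),np.linalg.norm(d))
cv2.imwrite("pics/crop1.png",cv2.resize(im[155:250,235:405],None,fx=4.6,fy=4.6,interpolation=cv2.INTER_CUBIC))
plan([*PIV,.2],.92)
E
```

```text
0.82 928
(565.177001953125, -21.752273559570312) (51.52728271484375, 128.00326538085938) 63.76631164550781 [[496.37924  -16.57137 ]
 [611.198    -73.153076]
 [633.97473  -26.933178]
 [519.156     29.64853 ]]
strap yaw 0.912678111244042 0.10367497425498447
tool y [-0.  0. -1.] z [ 0.341 -0.94  -0.   ] yaw -2.794 q [ 1.15  0.52 -0.04  1.6   0.02  1.02 -0.11]
shift cm [-52.11   3.13 -40.85] turn deg -32.8 alt +-180
```

View pics/crop1.png

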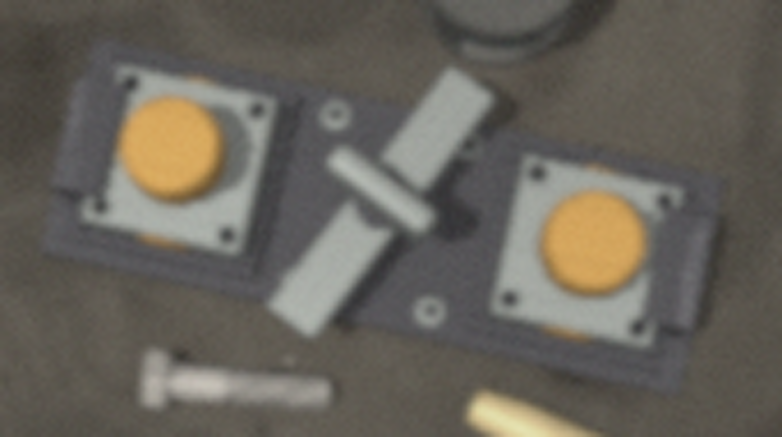

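Call:
play_rows --pt "6 -10 0 -8 -6" --pt "6 -15 0 -12 -12" --pt "6 -20 0 -16 -18" --pt "6 -25 0 -20 -24" --pt "6 -30 0 -24 -30" --pt "6 -35 0 -28 -33" --pt "6 -40 0 -32 -33" --pt "6 -45 0 -36 -33" --pt "6 -52 1 -41 -33" --pt "6 -52.1 3.1 -40.8 -33" --squeeze 60

```text
clock: 2.15
ee_pos: [0.5431, -0.0571, 0.2116]
eef_rot: [0.314, -0.633, 0.634, -0.316]
wrist_force: [1.1, -1.2, -0.3]
gripper_width: 0.0603
```

Run:
```python
from h import *
f=arm.grab_frame("top")
for n,u,v,z in(("wing",318,196.3,.084),("strap",318.3,198.7,.049),("capL",272.6,187,.074),("capR",363.7,207.6,.074)): print(n,ray(f,u,v,z).round(4))
plan([*PIV,.12],.93)
```

```text
wing [ 0.5626 -0.0261  0.084 ]
strap [ 0.5633 -0.0264  0.049 ]
capL [0.5831 0.0601 0.074 ]
capR [ 0.5415 -0.1121  0.074 ]
tool y [ 0.001  0.004 -1.   ] z [ 0.802 -0.597 -0.001] yaw -2.211 q [ 0.25  0.44 -0.36  1.82  0.19  0.91 -0.83]
shift cm [-2.9   8.94  0.09] turn deg 0.0 alt +-180
```

Call:
play_rows --pt "6 -2.9 4 0 0" --pt "6 -2.9 9 0 0" --pt "6 -2.9 9 0 0"

```text
clock: 2.58
ee_pos: [0.5572, -0.0355, 0.1185]
eef_rot: [-0.317, 0.634, -0.632, 0.314]
wrist_force: [-0.2, -0.4, 1.4]
gripper_width: 0.0599
```

Run:
```python
from h import *; import cv2
f=arm.grab_frame("side"); cv2.imwrite("pics/side1.png",cv2.resize(f["pixels"][120:280,220:440,::-1],None,fx=3.5,fy=3.5))
plan([.5632,-.026,.054],.93)
```

```text
tool y [-0.002  0.    -1.   ] z [ 0.798 -0.603 -0.002] yaw -2.218 q [ 0.19  0.58 -0.33  1.86  0.26  0.75 -0.92]
shift cm [-1.07  6.68 -0.21] turn deg -0.4 alt +-180
```

View pics/side1.png

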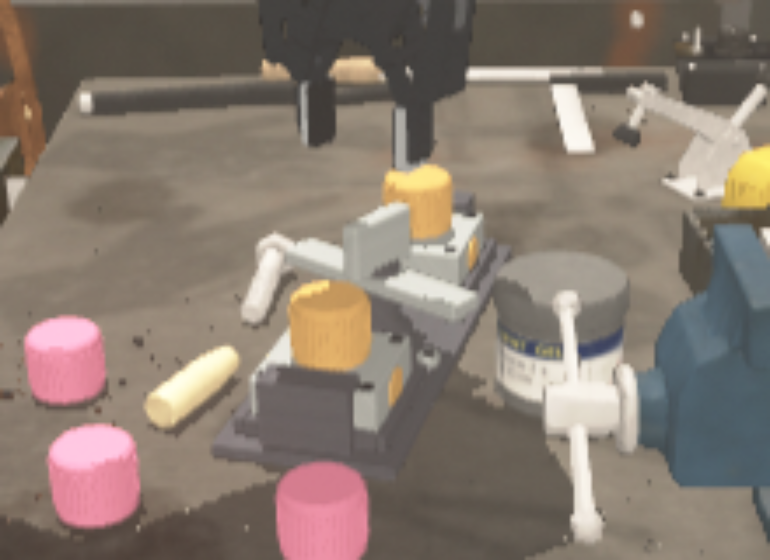

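The fingers straddle the wing (wing at about (380,245) in the crop), clear of both caps. Now I'll descend and close.

Call:
play_rows --pt "6 -1 3 -0.2 0" --pt "6 -1 6.3 -0.2 0" --pt "6 -1 6.3 -0.2 0" --pt "6 -1 6.3 -0.2 0"

```text
clock: 3.12
ee_pos: [0.5647, -0.0268, 0.0603]
eef_rot: [0.314, -0.633, 0.634, -0.316]
wrist_force: [0.4, 0.1, -0.1]
gripper_width: 0.0601
```

Run:
```python
from h import *
plan([.5632,-.026,.056],.93)
```

```text
tool y [ 0.002 -0.    -1.   ] z [ 0.797 -0.603  0.002] yaw -2.219 q [ 0.15  0.68 -0.29  1.87  0.31  0.63 -0.98]
shift cm [ 0.03  0.43 -0.17] turn deg -0.4 alt +-180
```

Call:
play_rows --pt "4 0 0.4 -0.1 0" --pt "0.5 0 0.4 -0.1 0" --pt "0.5 0 0.4 -0.1 0" --pt "0.5 0 0.4 -0.1 0" --pt "0.5 0 0.4 -0.1 0" --pt "0.5 0 0.4 -0.1 0" --squeeze 40

```text
clock: 3.88
ee_pos: [0.5631, -0.026, 0.0545]
eef_rot: [0.315, -0.633, 0.633, -0.315]
wrist_force: [-1.9, -0.5, 6.6]
gripper_width: 0.0107
```

Call:
play_rows --pt "0.5 0 0 0 7" --pt "0.5 0 0 0 14" --pt "0.5 0 0 0 21" --pt "0.5 0 0 0 28" --pt "0.5 0 0 0 35" --pt "0.5 0 0 0 42" --pt "0.5 0 0 0 49" --pt "0.5 0 0 0 56" --pt "0.5 0 0 0 61" --pt "0.5 0 0 0 61"

```text
clock: 5.12
ee_pos: [0.5628, -0.0253, 0.0545]
eef_rot: [0.05, 0.705, -0.705, -0.05]
wrist_force: [-3.3, 1.9, 9.1]
gripper_width: 0.0117
```

Run:
```python
from h import *
plan([.5632,-.026,.056],-.23); print(arm.get_state()["moment"])
```

```text
tool y [ 0.  0. -1.] z [-0.141 -0.99  -0.   ] yaw 3.0 q [-0.06  0.67 -0.01  1.89  0.01  0.58 -1.78]
shift cm [-0.05 -0.15  0.06] turn deg 5.0 alt +-180
[ 0.48077145  0.74662096 -0.12788474]
```

Call:
play_rows --pt "0.5 0 0 0 3" --pt "0.5 0 0 0 5" --pt "0.5 0 0 0 6" --pt "0.5 0 0 0 6"

```text
clock: 5.62
ee_pos: [0.5628, -0.0253, 0.0545]
eef_rot: [0.086, 0.702, -0.702, -0.086]
wrist_force: [-3.2, 2.0, 8.6]
gripper_width: 0.0113
```

Run:
```python
from h import *
plan([.5632,-.026,.056],-.23); print(arm.get_state()["moment"])
```

```text
tool y [ 0.  0. -1.] z [-0.242 -0.97  -0.   ] yaw 2.897 q [-0.07  0.67  0.02  1.89 -0.02  0.58 -1.85]
shift cm [-0.06 -0.15  0.06] turn deg -0.8 alt +-180
[0.4645611  0.65677818 0.58253031]
```

Call:
play_rows --pt "0.5 0 0 0 2" --pt "0.5 0 0 0 3" --pt "0.5 0 0 0 3"

```text
clock: 6.0
ee_pos: [0.5628, -0.0252, 0.0546]
eef_rot: [0.104, 0.699, -0.699, -0.104]
wrist_force: [-4.5, 2.0, 10.7]
gripper_width: 0.0115
```

Run:
```python
from h import *
plan([.5632,-.026,.056],-.23); print(arm.get_state()["moment"])
```

```text
tool y [ 0.  0. -1.] z [-0.291 -0.957 -0.   ] yaw 2.846 q [-0.08  0.67  0.03  1.89 -0.04  0.58 -1.89]
shift cm [-0.06 -0.14  0.06] turn deg -3.7 alt +-180
[0.35137253 0.8214743  1.71643485]
```

Call:
play_rows --pt "4 0 0 0 0" --pt "4 0 0 0 0" --pt "4 0 0 0 0" --pt "4 0 -3 0 0" --pt "5 0 -6.5 0 0" --pt "6 0 -7.5 0 -8" --pt "6 0 -7.5 0 -16"

```text
clock: 6.88
ee_pos: [0.5633, -0.0259, 0.13]
eef_rot: [-0.006, -0.707, 0.707, 0.004]
wrist_force: [-0.6, -0.5, -0.7]
gripper_width: 0.06
```

Run:
```python
from h import *
plan([.5835,.062,.13],-.23+np.pi/2)
```

```text
tool y [ 0.002 -0.    -1.   ] z [-0.014 -1.     0.   ] yaw 3.127 q [-0.04  0.55 -0.03  1.85  0.02  0.73 -1.67]
shift cm [-1.9   0.01 -8.82] turn deg -77.6 alt +-180
```

Call:
play_rows --pt "6 -0.6 0 -3 -9" --pt "6 -1.2 0 -6 -18" --pt "6 -1.9 0 -8.8 -27" --pt "6 -1.9 0 -8.8 -36" --pt "6 -1.9 0 -8.8 -45" --pt "6 -1.9 0 -8.8 -54" --pt "6 -1.9 0 -8.8 -63" --pt "6 -1.9 0 -8.8 -72" --pt "6 -1.9 0 -8.8 -78" --pt "6 -1.9 0 -8.8 -78"

```text
clock: 8.12
ee_pos: [0.5833, 0.0615, 0.1289]
eef_rot: [-0.44, 0.554, -0.554, 0.439]
wrist_force: [-0.6, 0.8, -0.5]
gripper_width: 0.06
```

```bash
python3 - <<'E'
from h import *; import cv2
for c in("side","top"):
    f=arm.grab_frame(c); o=f["pixels"][:,:,::-1]
    o=o[120:280,220:440] if c=="side" else o[100:290,220:440]
    cv2.imwrite(f"pics/{c}2.png",cv2.resize(o,None,fx=3,fy=3))
    print([(np.round(d["centre"],3).tolist(),round(d["score"],2)) for t in ("cap_left_center","clamp_grip") for d in arm.landmark_of(c,t)[:3]])
plan([.5835,.062,.053],-.23+np.pi/2)
E
cd pics; python3 -c "
import cv2,numpy as np
a,b=cv2.imread('side2.png'),cv2.imread('top2.png');a=cv2.resize(a,(400,291));b=cv2.resize(b,(400,345));c=np.zeros((345,800,3),np.uint8);c[:291,:400]=a;c[:,400:]=b;cv2.imwrite('both2.png',c)"
```

```text
[([0.582, 0.062, 0.059], 0.84), ([0.564, -0.027, 0.065], 0.57), ([0.563, -0.026, 0.068], 0.94)]
[([0.544, -0.112, 0.063], 0.29)]
tool y [ 0. -0. -1.] z [ 0.974 -0.227  0.   ] yaw -1.8 q [ 0.06  0.61 -0.39  1.78  0.3   0.81 -0.7 ]
shift cm [-0.02  7.6   0.  ] turn deg 0.0 alt +-180
```

View pics/both2.png

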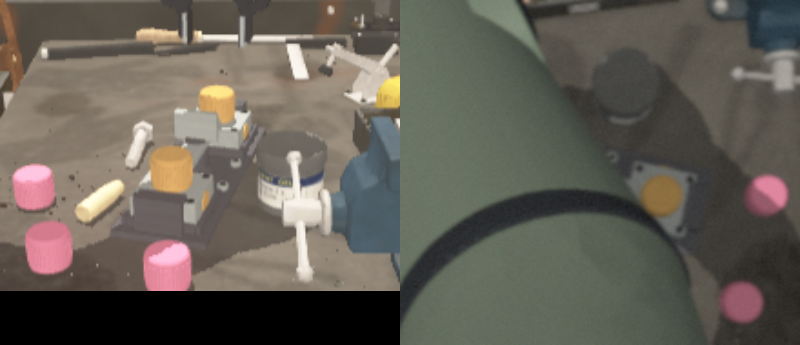

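The clamp is shut along the fixture: the wing is broadside and the strap's ends are over both blocks. The fingers are above the left cap at (217,105). Now I'll descend and grip.

Call:
play_rows --pt "6 0 4 0 0" --pt "6 0 7.7 0 0" --pt "6 0 7.7 0 0" --pt "3 0 7.7 0 0" --pt "3 0 7.7 0 0" --pt "3 0 7.7 0 0" --pt "3 0 7.7 0 0" --pt "3 0 7.7 0 0" --squeeze 60

```text
clock: 9.43
ee_pos: [0.5843, 0.0619, 0.0536]
eef_rot: [0.439, -0.553, 0.554, -0.44]
wrist_force: [-1.1, -0.4, 9.2]
gripper_width: 0.0398
```

Run:
```python
from h import *
plan([.5835,.062,.053],-.23+np.pi/2);print(arm.get_state()["moment"])
```

```text
tool y [ 0.002  0.    -1.   ] z [ 0.974 -0.226  0.002] yaw -1.799 q [ 0.03  0.72 -0.34  1.81  0.36  0.67 -0.75]
shift cm [ 0.01  0.06 -0.08] turn deg 0.1 alt +-180
[0.0932408  0.34031838 0.02854149]
```

Call:
play_rows --pt "3 0 0 0 -4" --pt "3 0 0 0 -8" --pt "3 0 0 0 -12" --pt "3 0 0 0 -16" --pt "3 0 0 0 -16"

```text
clock: 10.05
ee_pos: [0.5845, 0.0619, 0.0536]
eef_rot: [-0.512, 0.486, -0.488, 0.513]
wrist_force: [-0.3, 1.0, 9.2]
gripper_width: 0.0401
```

Run:
```python
from h import *
plan([.5835,.062,.053],-.23+np.pi/2);print(arm.get_state()["moment"])
```

```text
tool y [ 0.003  0.001 -1.   ] z [0.999 0.051 0.003] yaw -1.519 q [ 0.08  0.73 -0.41  1.81  0.44  0.69 -0.53]
shift cm [-0.02  0.06 -0.1 ] turn deg 16.1 alt +-180
[ 0.1525603   0.09935121 -0.33901776]
```

Call:
play_rows --pt "3 0 0 0 -6" --pt "3 0 0 0 -12" --pt "3 0 0 0 -18" --pt "3 0 0 0 -18"

```text
clock: 10.55
ee_pos: [0.5852, 0.0591, 0.0535]
eef_rot: [0.582, -0.4, 0.403, -0.582]
wrist_force: [4.5, -11.0, 7.8]
gripper_width: 0.0398
```

Run:
```python
from h import *
plan([.5835,.062,.053],-.23+np.pi/2);print(arm.get_state()["moment"])
```

```text
tool y [ 0.003 -0.002 -1.   ] z [0.935 0.356 0.002] yaw -1.207 q [ 0.14  0.74 -0.49  1.81  0.51  0.72 -0.28]
shift cm [-0.33  0.05 -0.05] turn deg 34.0 alt +-180
[-2.71612278 -0.82867023 -0.74902394]
```

Call:
play_rows --pt "3 0 0 0 0" --pt "3 0 0 0 0"

```text
clock: 10.8
ee_pos: [0.5851, 0.059, 0.0535]
eef_rot: [0.582, -0.4, 0.403, -0.582]
wrist_force: [5.4, -12.8, 6.2]
gripper_width: 0.0404
```

Run:
```python
from h import *; import cv2
plan([.5835,.062,.053],-.23+np.pi/2);print(arm.get_state()["moment"])
f=arm.grab_frame("side"); cv2.imwrite("pics/side3.png",cv2.resize(f["pixels"][130:240,270:400,::-1],None,fx=5,fy=5,interpolation=2))
```

```text
tool y [ 0.003 -0.003 -1.   ] z [0.935 0.354 0.002] yaw -1.209 q [ 0.14  0.74 -0.49  1.81  0.51  0.72 -0.28]
shift cm [-0.34  0.05 -0.04] turn deg 33.9 alt +-180
[-2.8869149  -0.87962228 -0.73587358]
```

View pics/side3.png

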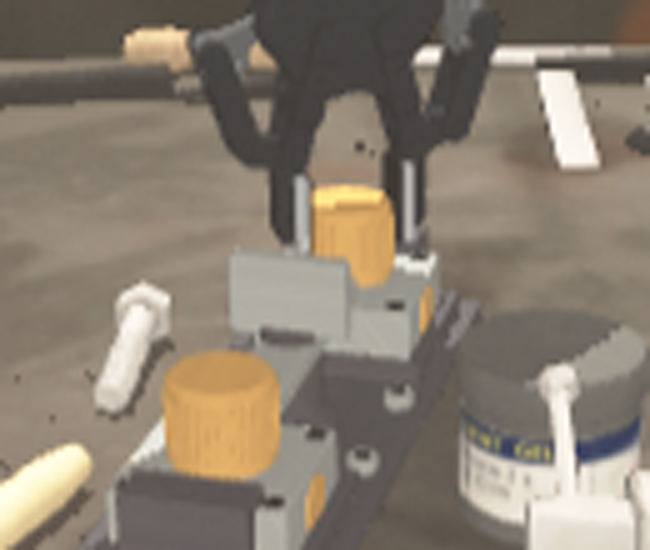

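The cap seems to have slipped: the pads walked about 3 mm sideways with a side force, which fits the wrong direction. I'll release, recentre and try clockwise.

Call:
play_rows --pt "6 0 0 0 0" --pt "6 0 0 0 0" --pt "6 0 0 0 0"

```text
clock: 11.22
ee_pos: [0.5834, 0.062, 0.0522]
eef_rot: [-0.582, 0.401, -0.401, 0.583]
wrist_force: [-0.5, 2.0, 0.1]
gripper_width: 0.0602
```

Run:
```python
from h import *
plan([.584,.062,.053],-1.2);s=arm.get_state();print(s["ee_pos"],s["moment"],s["wrist_force"])
```

```text
tool y [ 0.  0. -1.] z [0.934 0.357 0.   ] yaw -1.205 q [ 0.13  0.75 -0.49  1.81  0.51  0.72 -0.28]
shift cm [ 0.02 -0.08  0.05] turn deg -0.3 alt +-180
[0.58343601 0.06202999 0.05220212] [ 0.00184772 -0.01153626 -0.02284797] [-0.49787888  1.97421306  0.11485354]
```

Call:
play_rows --pt "3 0 0 0 0" --pt "3 0 0 0 0" --pt "3 0 0 0 0" --pt "3 0 0 0 0" --pt "3 0 0 0 5" --pt "3 0 0 0 10" --pt "3 0 0 0 15" --pt "3 0 0 0 20" --pt "3 0 0 0 20"

```text
clock: 12.35
ee_pos: [0.5836, 0.062, 0.0524]
eef_rot: [-0.504, 0.496, -0.496, 0.504]
wrist_force: [-1.5, 0.1, 6.5]
gripper_width: 0.0407
```

Run:
```python
from h import *
plan([.584,.062,.053],-1.2);s=arm.get_state();print(s["ee_pos"],s["moment"],s["wrist_force"])
```

```text
tool y [ 0. -0. -1.] z [1.    0.015 0.   ] yaw -1.556 q [ 0.07  0.73 -0.41  1.81  0.43  0.69 -0.56]
shift cm [ 0.   -0.06  0.04] turn deg -20.4 alt +-180
[0.58355624 0.06202392 0.05236581] [0.04049211 0.26821843 0.04066344] [-1.48715682  0.12515911  6.4913594 ]
```

Call:
play_rows --pt "3 0 0 0 7" --pt "3 0 0 0 14" --pt "3 0 0 0 21" --pt "3 0 0 0 28" --pt "3 0 0 0 35" --pt "3 0 0 0 42" --pt "3 0 0 0 47" --pt "3 0 0 0 47"

```text
clock: 13.35
ee_pos: [0.5837, 0.0623, 0.0524]
eef_rot: [-0.264, 0.656, -0.656, 0.264]
wrist_force: [-1.6, 0.6, 7.3]
gripper_width: 0.04
```

Run:
```python
from h import *
plan([.584,.062,.053],-1.2);s=arm.get_state();print(s["ee_pos"],s["moment"],s["wrist_force"])
```

```text
tool y [ 0.001  0.    -1.   ] z [ 0.693 -0.721  0.   ] yaw -2.376 q [-0.07  0.71 -0.19  1.82  0.21  0.64 -1.2 ]
shift cm [ 0.   -0.06  0.05] turn deg -67.4 alt +-180
[0.58368798 0.06233844 0.05239744] [0.18134163 0.16700654 0.01006746] [-1.64502239  0.63393413  7.32468384]
```

Call:
play_rows --pt "3 0 0 0 4" --pt "3 0 0 0 4" --pt "3 0 -0.4 0 4" --pt "3 0 -0.8 0 4" --pt "3 0 -0.8 0 4"

```text
clock: 13.98
ee_pos: [0.5836, 0.0617, 0.0603]
eef_rot: [0.241, -0.665, 0.665, -0.242]
wrist_force: [0.4, 0.1, -0.7]
gripper_width: 0.0404
```

Call:
play_rows --pt "3 0 -1 0 0" --pt "3 0 -2 0 0" --pt "3 0 -3 0 0" --pt "3 0 -4.5 0 0" --pt "3 0 -6 0 0" --pt "3 0 -7.5 0 0" --pt "3 0 -8.5 0 0" --pt "3 0 -8.5 0 0" --pt "3 0 -8.5 0 0"

```text
clock: 15.1
ee_pos: [0.5832, 0.0617, 0.1446]
eef_rot: [-0.242, 0.665, -0.665, 0.241]
wrist_force: [0.8, 0.8, -1.9]
gripper_width: 0.0402
```

Run:
```python
from h import *; import cv2
s=arm.get_state();print(s["ee_pos"],s["gripper_width"],s["wrist_force"])
f=arm.grab_frame("side"); cv2.imwrite("pics/side4.png",cv2.resize(f["pixels"][80:240,240:440,::-1],None,fx=3.5,fy=3.5,interpolation=2))
for t in("cap_left_center","cap_right_center","clamp_grip"): print(t,[(np.round(d["centre"],3).tolist(),round(d["score"],2)) for d in arm.landmark_of("side",t)[:2]])
```

```text
[0.58318483 0.06169868 0.14460634] 0.040206527185883176 [ 0.80655286  0.78443952 -1.91911298]
cap_left_center [([0.581, 0.063, 0.149], 0.53)]
cap_right_center [([0.384, -0.076, 0.016], 0.9), ([0.542, -0.114, 0.056], 0.84)]
clamp_grip [([0.563, -0.028, 0.066], 0.96)]
```

View pics/side4.png

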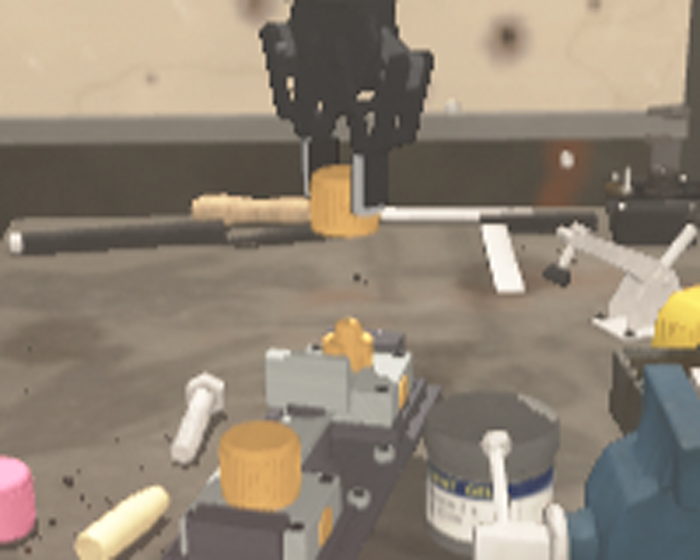

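The cap is off and held at about z = 0.149, with the bare outlet visible at (347,345). The clamp is shut and the right cap is in place. Handing in.

```bash
python3 -c "
from rig import arm
arm.hand_in(); s=arm.get_state(); print(s['clock'],s['ee_pos'],s['gripper_width'])"
```

```text
the job is handed in; nothing more can be done
the job is handed in; nothing more can be done
```

The job is handed in: the clamp is shut and the left cap is off its block, held in the gripper. The hand-in reported no verdict, and it blocked the state reading I tried to take straight after it.

- **Clamp:** I turned the strap by its wing about 70° clockwise until it came up against its stop. The moment rose to 1.7 N m.
- **Left cap:** Anticlockwise, it bound and slipped in the fingers. Clockwise it turned freely for about 71° and then lifted straight off, so it has a left-hand thread.
- **Last checks, before handing in:**
  - The left cap was gripped at 40 mm opening, with its middle at z ≈ 0.149 m, against the 0.115 m needed.
  - The bare outlet shows in the picture, and the strap is still shut.
  - The right cap is on its block at z ≈ 0.056 m.
  - The bolt, nozzle and tin look unmoved.
  - The clock was about 15 s.

One earlier check failed: from above, the arm hid the left cap while I was positioning over it, so I relied on the side camera there.

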